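# Draw two stock items off the pharmacy carousel and park the order tray

### The arm

A 7-joint arm with a two-finger parallel gripper is mounted at the origin on the work surface. World frame = base frame: x ahead of the robot, y to its left, z up, the work surface at z = 0. Lengths are in m, angles in rad, forces in N, time in s.
With the tool pointing down it reaches from about 0.425 to 0.875 m from the base axis. Payload 4.7 kg.
Tool frame: the origin (TCP) lies on the centre line of the jaws, within the pads' length; the fingertips stand 25 mm ahead of it and the grasp point (between the pads) lies 6 mm ahead of it; z points along the fingers, y is the line along which they close (so a half turn about z gives the same grasp; the last joint's range is limited). The gripper opens to 85 mm and grips with 20 to 120 N. Pads are 22 mm wide; open, the fingers measure 114 mm over their backs; the gripper's body (76 mm by 85 mm) begins 54 mm behind the grasp point. The pads swing forward as they close: fully open they stand 13 mm farther back than shut.
Start: joints at [1.242, 0.321, -0.07, 1.45, 0.023, 1.371, -0.057], TCP at [0.218, -0.612, 0.256] pointing down, gripper open.
Joint ranges: [-2.86, 2.86], [-0.3, 2.09], [-1.38, 1.24], [0.06, 2.45], [-1.56, 4.7], [0.09, 2.05], [-2.69, 2.69]. Speed limits (rad/s): [2.57, 2.57, 3.14, 3.14, 3.14, 3.14, 3.14].

### API

Orientations are given as [roll, pitch, yaw] about the fixed x, y, z axes, in that order (R = Rz(yaw) Ry(pitch) Rx(roll)).
In Python, from plant import bot gives the robot as it stands.
- The arm moves only by the shell command python3 -m crank 'ROWS' [OPENING] [FORCE]. ROWS is JSON, one flat list of numbers, 6 for each row, row after row: the shift along the world's x, y, z in mm, then the turn, a rotation vector about the world's x, y, z in degrees. A call has exactly 8 rows; each row is the pose to reach, as a shift and turn from the pose commanded when the call began; what a row does not reach only later rows make up. A row lasts 1/10 s, in which the tool goes at most 50 mm and 8.59 degrees, less where a joint would pass 70% of its speed; a pose out of reach is approached as far as the arm can. A call with a gripper value outside its range is refused whole. OPENING is the finger opening in mm, from 0 to 85.4, set as the call begins (- or left out, the last holds). The fingers move at their own pace and stop on an object; FORCE is the grip in N (left out, the last holds). Time passes only in rows, so rows that repeat a pose let the fingers close, or fill a call up. It gives the time, the measured TCP pose, the force, the opening and the grip force at its end, in the units of the state.
- bot.state(): the state, without advancing time (a new reading comes with each control period).
- bot.snapshot(name): name is "scene" or "top" or "wrist"; returns the picture (384x512x3 uint8, blue, green, red); there is no depth.
- bot.camera_info(name): a dict with "camera_matrix" (3x3 intrinsics, pixels), "origin" and "orientation" of the camera in the world. Camera axes: x right, y up, looking along -z (the intrinsics and any distortion apply to the point x, -y, -z); pixel columns grow to the right and rows downward; lengths in m; the calibration is good to about 2 mm. A picture is of the moment at which its call begins: read the wrist's pose just before it. camera_info takes no time and is no camera call; for the wrist camera it gives the pose at the moment of the call.
- bot.job_done(): hands the job in; it is judged then, once.
The state is a dict: "clock": time; "joint_pos": joint angles; "joint_velocities": joint speeds; "effort": joint torques, N m; "position": TCP position; "orientation": TCP orientation; "contact_force": force on the tool from outside, world axes, zero at the start; "wrist_torque": the same for the moment, N m; "width": finger opening in m; "grasp_force": force on a finger pad.
Only numpy, scipy, OpenCV 4.12 (cv2) and the standard library are available. Lean on these libraries where they do the work, as an engineer would, in place of code of your own. Each camera call takes 0.05 s, during which the arm holds its last target. There are 200 camera calls.

### The job

Make up the order from the stock carousel: turn the carousel as needed and draw the wide, squat jar and the flat carton off its edge into the steel tray in front of it, side by side, both flat on the tray's floor and the right way up. Then slide the loaded tray in under the checking shelf until it is home against the stop at the back, its outer end left sticking out. Leave the other two containers standing in the carousel, and do not disturb the mortar or the bottles on the shelf.

Things in the scene. Friction and masses are not known exactly. Their poses are not given: they have to be found in the camera images.
- carousel_deck: Round cream deck of the stock carousel, 350 mm across, 12 mm thick, flat, no lip at its edge. Turns about its upright centre axis, both ways, more than a full turn, and stays where left; light friction (under 1.5 N at the edge). Cannot move otherwise. Origin on the axis at the deck's underside, 12 mm above the counter; stock stands on its upper face, 24 mm above the counter. z up.
- hub_top (a point): Top of the post on the carousel's axis, 34 mm across, 82 mm above the counter. Four partitions run out from it to 165 mm from the axis, along the deck's own +x, -x, +y and -y axes, and make four quarter sections: upright walls fixed to the deck, 8 mm thick, 45 mm high above the deck's upper face (top 69 mm above the counter), strong enough to turn the deck by.
- wide_jar: Wanted: white plastic jar, wide and squat, flat screw lid: body 80 mm across, lid 84 mm, 55 mm high, 0.2 to 0.4 kg. Stands loose in one carousel section, centre about 117 mm from the axis on the section's middle line (45 degrees from the partitions). Origin at the centre of its underside, z up.
- carton: Wanted: flat white carton, 80 mm (its x) by 78 mm (its y), 42 mm high, 0.1 to 0.23 kg. Stands loose in a carousel section next to the wide jar's section, centre about 117 mm from the axis on the section's middle line. Origin at the centre of its underside, z up.
- amber_bottle: Not wanted: tall brown stoppered bottle, 70 mm across, 112 mm high, in one of the two other carousel sections, about 117 mm from the axis. Origin at the centre of its underside, z up.
- slim_jar: Not wanted: white plastic jar, narrower and taller than the wide one: 58 mm across, 78 mm high, in the remaining carousel section, about 117 mm from the axis. Origin at the centre of its underside, z up.
- tray: Order tray, bright steel, open on top: 116 mm (its x) by 230 mm (its y), walls 4 mm thick and 18 mm high, floor 4 mm thick, about 0.5 kg, loose on the counter between the robot and the carousel, its long side 4 to 12 mm from the carousel's edge; its wall top is 6 mm lower than the deck's face. Origin at the centre of its underside, z up; its +y end points to the shelf.
- shelf: Checking shelf, fixed: cream board 340 mm (x) by 160 mm (y), underside 100 mm and top 118 mm above the counter, on four thin legs at its corners, with bottles up to 110 mm tall on it. The tray goes in under it from its -y side, moving along +y; front edge of the board at y = -80 mm. With the tray home its origin is at x about 0, y = -45 mm. Origin on the counter under the board's centre, z up.
- stop (a point): Middle of the face of the stop bar under the back of the shelf (face at shelf y = +70 mm, 30 mm high), 9 mm above the counter; the tray's +y end is home when it touches it, and 80 mm of the tray then sticks out in front of the board. Two low guide strips, 14 mm high, 170 mm apart (shelf x -85 and +85 mm), lead to it from the board's front edge.
- glass_bottle: Bystander: white-filled stoppered bottle, 64 mm across, 110 mm high, loose on top of the shelf. Origin at the centre of its underside, z up.
- mortar: Bystander: white porcelain mortar 132 mm across, 66 mm high, its pestle leaning in it to 104 mm high and 20 mm past the rim, on the counter to the right of the tray. Origin at the centre of its underside, z up.
Not all that is in view belongs to the job. What is shaped like the carton but blue is not meant. Leave any yellow look-alike of the wide_jar alone.

How it is judged:
On the way:
1. the wide jar and the carton both lie flat in the tray while the tray still stands clear of its home under the shelf (x of wide_jar in the frame of tray between -0.058 and 0.058 m and y of wide_jar in the frame of tray between -0.115 and 0.115 m and z of each of wide_jar, carton in the frame of tray below 0.012 m and angle between each of wide_jar, carton's own z axis and vertical below 0.15 rad and x of carton in the frame of tray between -0.058 and 0.058 m and y of carton in the frame of tray between -0.115 and 0.115 m and y of tray in the frame of shelf below -0.12 m), for 0.2 s.
At the end, for the whole second after the job is handed in: Jar and carton at rest, flat on the tray's floor (tilt < 0.15 rad, raised < 12 mm), centres inside it; tray flat and at rest under the shelf, within 15 mm of the stop, 40 mm of the middle, 0.15 rad of square; amber bottle and slim jar upright in the carousel (within 165 mm of its axis) (x of wide_jar in the frame of tray between -0.058 and 0.058 m and y of wide_jar in the frame of tray between -0.115 and 0.115 m and z of each of wide_jar, carton in the frame of tray below 0.012 m and angle between each of wide_jar, carton's own z axis and vertical below 0.15 rad and x of carton in the frame of tray between -0.058 and 0.058 m and y of carton in the frame of tray between -0.115 and 0.115 m and y of tray in the frame of shelf between -0.06 and -0.03 m and x of tray in the frame of shelf between -0.04 and 0.04 m and angle between the y axis of tray and the y axis of shelf, either way round below 0.15 rad and height (world z) of tray below 0.006 m and angle between tray's own z axis and vertical below 0.05 rad and horizontal distance between each of amber_bottle, slim_jar and carousel_deck below 0.165 m and height (world z) of each of amber_bottle, slim_jar above 0.015 m and angle between each of amber_bottle, slim_jar's own z axis and vertical below 0.3 rad and linear speed of each of wide_jar, carton, tray below 0.02 m/s); the robot touches nothing.
It fails at once if the wide jar or the carton is tipped over (angle between any of wide_jar, carton's own z axis and vertical above 0.9 rad).
It fails at once if the amber bottle falls over or leaves the carousel (angle between amber_bottle's own z axis and vertical above 0.6 rad or height (world z) of amber_bottle below 0.012 m).
It fails at once if the slim jar falls over or leaves the carousel (angle between slim_jar's own z axis and vertical above 0.6 rad or height (world z) of slim_jar below 0.012 m).
It fails at once if the mortar is disturbed by more than 30 mm (distance of mortar from where it was at the start of the episode above 0.03 m).
It fails at once if the bottle on the shelf is shifted by more than 30 mm or falls (distance of glass_bottle from where it was at the start of the episode above 0.03 m or angle between glass_bottle's own z axis and vertical above 0.5 rad).
It also fails if it takes over 72 s, if anything falls off the work surface, if the arm or the gripper's body presses on something with over 40 N, if the wrist force passes 120 N, or if a joint passes its speed limit or range.

## Working session

There is one attempt and no reset: what is moved stays moved. The work goes in short steps, Python scripts to look and compute and a shell command to move; the robot and the scene stay as the last step left them, time stands still between calls to the robot, and variables do not carry over. Pictures are saved under pics/ and viewed, at most 10 in all, crops included, and the job is handed in when it is done.

```bash
ls; mkdir -p pics; python3 - <<'E'
from plant import bot
import cv2,numpy as np
s=bot.state();print({k:np.round(v,3).tolist() for k,v in s.items()})
for n in("scene","top"):
    cv2.imwrite(f"pics/{n}0.png",bot.snapshot(n)); print(n,{k:np.round(v,4).tolist() if not isinstance(v,str) else v for k,v in bot.camera_info(n).items()})
E
```

```text
pics
{'clock': 0.0, 'joint_pos': [1.242, 0.322, -0.07, 1.452, 0.023, 1.371, -0.057], 'joint_velocities': [0.001, 0.0, 0.001, 0.001, 0.001, 0.001, -0.0], 'effort': [-0.0, -49.358, -0.382, -31.433, 0.013, 0.012, 0.0], 'position': [0.218, -0.612, 0.255], 'orientation': [-3.14, 0.0, 0.343], 'contact_force': [-0.118, -0.384, 0.331], 'wrist_torque': [0.041, 0.001, 0.027], 'grasp_force': 0.0, 'width': 0.085}
scene {'camera_matrix': [[357.8343, 0.0, 250.4908], [0.0, 357.8343, 182.3006], [0.0, 0.0, 1.0]], 'origin': [0.9651, 0.5308, 0.7407], 'orientation': [0.82, -0.0217, 2.5639]}
top {'camera_matrix': [[496.6922, 0.0, 261.2101], [0.0, 496.6922, 181.9242], [0.0, 0.0, 1.0]], 'origin': [0.2911, -0.0236, 1.6428], 'orientation': [0.1949, 0.02, -1.5837]}
```

View pics/scene0.png

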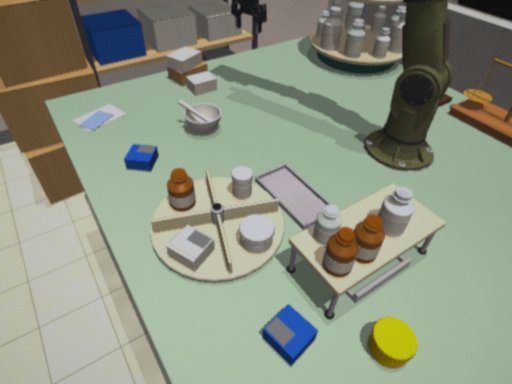

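View pics/top0.png

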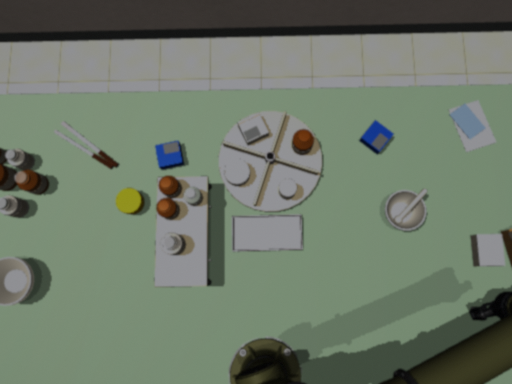

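The top view has +x up and +y to the left.
- **Wide jar:** white at top (237,173). The look-alike at (129,201) is yellow, so it isn't meant.
- **Carton:** white at top (253,131). The cartons at (170,154) and (377,137) are blue, so they aren't meant.
- **Left in place:** amber bottle at (303,140) and slim jar at (288,187).
- **Others:** tray at (267,233), shelf at (182,232), mortar at (405,210).

Next I'll measure these and confirm the two targets in an enlarged crop.

```bash
cat > h.py <<'E'
import cv2,numpy as np
from plant import bot
from scipy.spatial.transform import Rotation as R
def ray(ci,p,z):
    d=np.linalg.solve(np.array(ci["camera_matrix"]),[p[0],p[1],1.]);d*= [1,-1,-1]
    o=np.array(ci["origin"]);d=R.from_euler('xyz',ci["orientation"]).apply(d)
    return o+d*(z-o[2])/d[2]
def proj(ci,P):
    q=R.from_euler('xyz',ci["orientation"]).inv().apply(np.array(P)-ci["origin"])*[1,-1,-1]
    u=np.array(ci["camera_matrix"])@q;return u[:2]/u[2]
E
python3 - <<'E'
from h import *
im=cv2.imread("pics/top0.png");ci=bot.camera_info("top")
c=cv2.resize(im[90:300,145:345],(800,840),interpolation=cv2.INTER_CUBIC)[:600]
cv2.imwrite("pics/crop0.png",c)
for n,p,z in [("hub",(270,156),.082),("jar",(237,173),.055),("carton",(253,131),.042),("slim",(288,187),.078),("amb",(303,138),.1),("mortar",(405,210),.066),("pT",(287,117),.069),("pR",(318,173),.069),("pB",(258,203),.069),("pL",(222,147),.069),
 ("tTL",(233,217),.018),("tTR",(301,216),.018),("tBR",(302,249),.018),("tBL",(233,250),.018),("sTR",(208,178),.118),("sBR",(209,286),.118),("sBL",(155,286),.118),("sTL",(157,177),.118)]:
    print(n,np.round(ray(ci,p,z),3))
E
```

```text
hub [ 0.685 -0.026  0.082]
jar [0.636 0.083 0.055]
carton [0.782 0.03  0.042]
slim [ 0.582 -0.082  0.078]
amb [ 0.738 -0.133  0.1  ]
mortar [ 0.504 -0.452  0.066]
pT [ 0.82  -0.084  0.069]
pR [ 0.629 -0.18   0.069]
pB [0.534 0.015 0.069]
pL [0.721 0.131 0.069]
tTL [0.496 0.099 0.018]
tTR [ 0.496 -0.124  0.018]
tBR [ 0.388 -0.125  0.018]
tBL [0.388 0.099 0.018]
sTR [0.608 0.17  0.118]
sBR [0.276 0.164 0.118]
sBL [0.278 0.328 0.118]
sTL [0.614 0.331 0.118]
```

View pics/crop0.png

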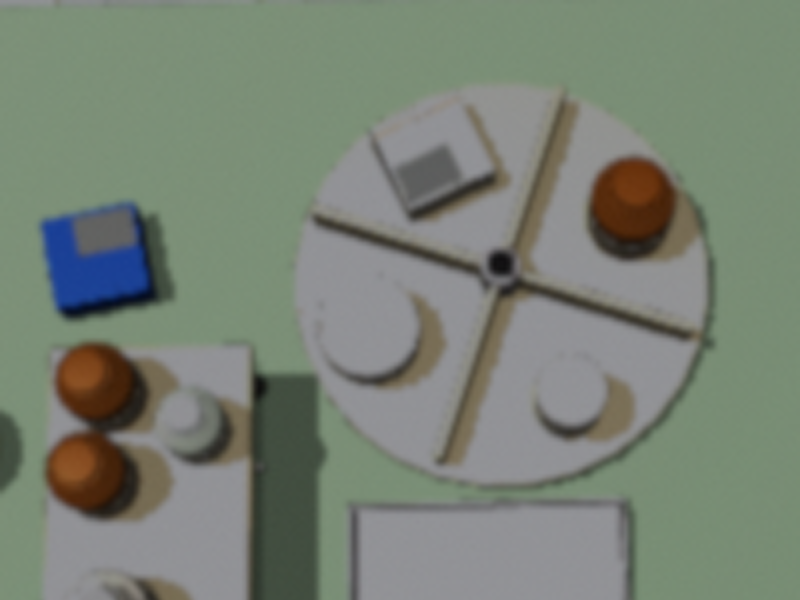

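The crop shows the white jar's lid centred at crop (371,328), the white carton with its grey label at (430,155), and the hub at (500,265). The blue look-alike is off the carousel. Measured positions agree with the given sizes:
- **Carousel axis:** about (0.683, -0.027)
- **Tray:** centre (0.442, -0.013)
- **Shelf:** front edge at y = 0.167, middle x = 0.443

The plan is to turn the deck about +90° by pushing the partition between the carton and the jar.

```bash
python3 -m crank '[28,38,0,0,0,-2.5, 56,76,0,0,0,-5, 85,114,0,0,0,-7.5, 114,152,0,0,0,-10, 143,190,0,0,0,-12.5, 172,228,0,0,0,-15, 201,266,0,0,0,-17.5, 230,304,0,0,0,-19.7]' 0 30
python3 -m crank '[28,38,0,0,0,0, 56,76,0,0,0,0, 85,114,0,0,0,0, 114,152,0,0,0,0, 143,190,0,0,0,0, 172,228,0,0,0,0, 201,266,0,0,0,0, 230,304,0,0,0,0]'
python3 -m crank '[20,30,0,0,0,0, 40,60,0,0,0,0, 55,80,-30,0,0,0, 55,80,-65,0,0,0, 55,80,-100,0,0,0, 55,80,-100,0,0,0, 55,80,-100,0,0,0, 55,80,-100,0,0,0]'
python3 - <<'E'
from h import *
cv2.imwrite("pics/top1.png",cv2.resize(bot.snapshot("top")[90:270,140:380],(800,600)))
E
```

```text
clock: 0.9
position: [0.4491, -0.3064, 0.2561]
orientation: [3.142, 0.0, -0.003]
contact_force: [0.1, -0.8, -0.1]
width: 0.0004
grasp_force: 0.0
clock: 1.7
position: [0.6792, -0.0029, 0.2558]
orientation: [3.141, 0.001, -0.002]
contact_force: [0.8, -1.0, 0.2]
width: -0.0002
grasp_force: 0.0
clock: 2.5
position: [0.7347, 0.0758, 0.1591]
orientation: [-3.141, -0.004, -0.002]
contact_force: [0.8, 0.0, 0.9]
width: -0.0002
grasp_force: 0.0
```

View pics/top1.png

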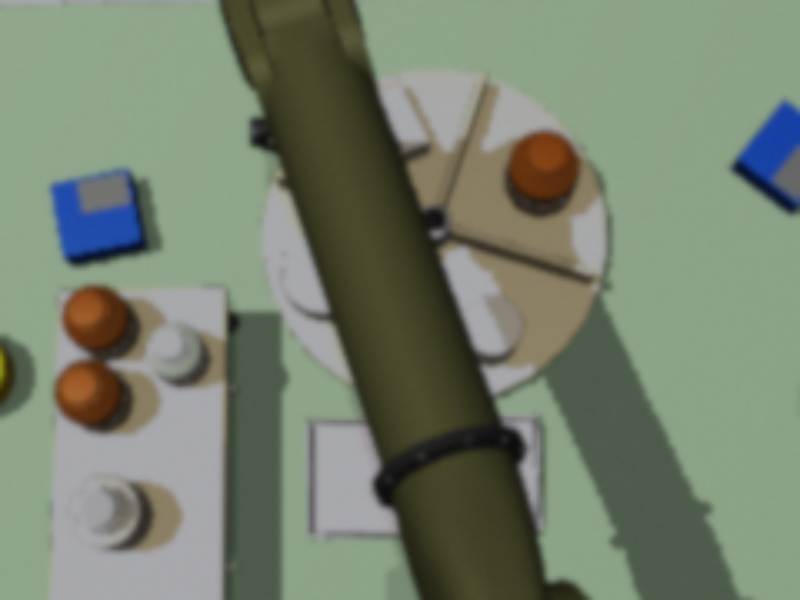

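The arm hides the tool at this point, but the scene around it is undisturbed. Next I lower the fingers and sweep an arc.

```bash
python3 -m crank '[0,0,-30,0,0,0, 0,0,-60,0,0,0, 0,0,-84,0,0,0, -7,3,-84,0,0,0, -14,6,-84,0,0,0, -22,8,-84,0,0,0, -30,10,-84,0,0,0, -38,11,-84,0,0,0]'
python3 - <<'E'
from h import *
a=bot.snapshot("wrist");b=bot.snapshot("scene")[130:320,110:380]
cv2.imwrite("pics/s2.png",np.hstack([cv2.resize(a,(380,285)),cv2.resize(b,(405,285))]))
E
```

```text
clock: 3.35
position: [0.6971, 0.0869, 0.076]
orientation: [-3.141, -0.006, -0.002]
contact_force: [0.2, 0.0, 0.5]
width: -0.0001
grasp_force: 0.3
```

View pics/s2.png

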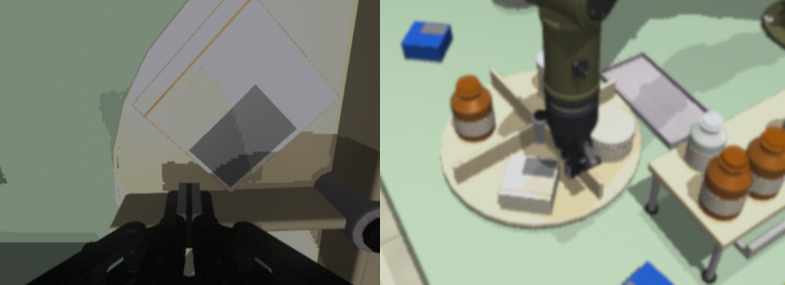

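The wrist view (left) shows the closed fingers at (188,190), against the carton-side face of the partition, with the carton clear of them. In the scene view (right) the deck has begun to turn and everything is still standing, so I continue the arc.

```bash
python3 -m crank '[-8,1,0,0,0,0, -16,1,0,0,0,0, -24,0,0,0,0,0, -32,-1,0,0,0,0, -40,-2,0,0,0,0, -48,-4,0,0,0,0, -55,-7,0,0,0,0, -63,-10,0,0,0,0]'
python3 -m crank '[-7,-4,0,0,0,0, -14,-8,0,0,0,0, -21,-12,0,0,0,0, -27,-17,0,0,0,0, -33,-23,0,0,0,0, -38,-29,0,0,0,0, -43,-35,0,0,0,0, -48,-42,0,0,0,0]'
python3 - <<'E'
from h import *
a=bot.snapshot("wrist");b=bot.snapshot("scene");cv2.imwrite("pics/sc3.png",b);b=b[130:320,110:380]
cv2.imwrite("pics/s3.png",np.hstack([cv2.resize(a,(380,285)),cv2.resize(b,(405,285))]))
E
```

```text
clock: 4.25
position: [0.6322, 0.0766, 0.0726]
orientation: [-3.141, -0.001, -0.001]
contact_force: [1.8, -0.3, 0.3]
width: 0.0001
grasp_force: 0.8
clock: 5.05
position: [0.5842, 0.0346, 0.0724]
orientation: [-3.141, -0.0, -0.001]
contact_force: [2.3, 1.7, -0.3]
width: 0.0002
grasp_force: 0.8
```

View pics/s3.png

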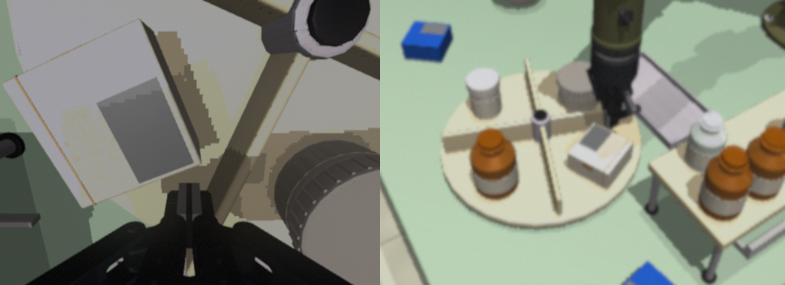

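Deck turned about 83°: the jar now faces the tray and the carton is next to it. Now I lift, move to behind the jar, and measure it with the wrist camera.

```bash
python3 -m crank '[0,2,30,0,0,0, 0,2,70,0,0,0, 0,2,110,0,0,0, 15,-20,140,0,0,0, 30,-50,140,0,0,0, 40,-75,140,0,0,0, 50,-95,140,0,0,0, 50,-95,140,0,0,0]' 30
python3 -m crank '[0,0,0,0,0,0, 0,0,0,0,0,0, 0,0,0,0,0,0, 0,0,0,0,0,0, 0,0,0,0,0,0, 0,0,0,0,0,0, 0,0,0,0,0,0, 0,0,0,0,0,0]'
python3 - <<'E'
from h import *
ci=bot.camera_info("wrist");a=bot.snapshot("wrist");cv2.imwrite("pics/w4.png",a)
import json;json.dump({k:np.array(v).tolist() for k,v in ci.items() if k in("camera_matrix","origin","orientation")},open("w4.json","w"))
print(np.round(ci["origin"],3),np.round(ci["orientation"],3))
for n,P in(("hub",(.683,-.027,.082)),("jar",(.571,-.059,.055)),("tray+y far corner",(.5,.102,.018))):print(n,proj(ci,P).round(0))
E
```

```text
clock: 5.95
position: [0.6346, -0.0651, 0.2114]
orientation: [3.14, 0.002, -0.007]
contact_force: [0.7, -0.9, 0.3]
width: 0.0298
grasp_force: 0.0
clock: 6.75
position: [0.6345, -0.0603, 0.2124]
orientation: [3.142, 0.0, -0.001]
contact_force: [0.6, 1.0, -1.1]
width: 0.03
grasp_force: 0.0
[ 0.719 -0.061  0.329] [-3.330e-01  1.000e-03 -1.572e+00]
hub [211. 135.]
jar [253. 249.]
tray+y far corner [111. 289.]
```

View pics/w4.png

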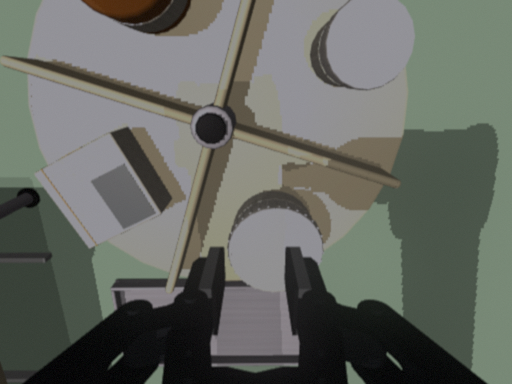

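The view is clear: hub at (211,128), jar lid centre about (275,245), carton top with corners (37,175), (127,130), (160,212) and (93,247), tray far edge along row 288.

```bash
python3 - <<'E'
from h import *
import json
ci=json.load(open("w4.json"))
for n,p,z in(("hub",(211,128),.082),("jar c",(275,245),.055),("jar left",(229,245),.055),("jar right",(322,245),.055),("jar near(top row)",(276,207),.055),("carton",(103,192),.042),("cornR",(160,212),.042),("cornB",(93,247),.042),("cornT",(127,130),.042),("cornL",(37,175),.042),("trayL",(113,286),.018),("tray edge",(240,286),.018),("partTip",(171,290),.069),("partTip2",(398,184),.069)):print(n,ray(ci,p,z).round(3))
E
```

```text
hub [ 0.688 -0.027  0.082]
jar c [ 0.575 -0.079  0.055]
jar left [ 0.575 -0.036  0.055]
jar right [ 0.575 -0.124  0.055]
jar near(top row) [ 0.614 -0.08   0.055]
carton [0.624 0.082 0.042]
cornR [0.604 0.03  0.042]
cornB [0.566 0.1   0.042]
cornT [0.681 0.052 0.042]
cornL [0.641 0.14  0.042]
trayL [0.505 0.099 0.018]
tray edge [ 0.504 -0.044  0.018]
partTip [0.535 0.019 0.069]
partTip2 [ 0.64  -0.181  0.069]
```

Jar is at (0.574, -0.080), lid width 88 mm against a true 84, which is close enough. I go down behind it with the fingers 30 mm apart and draw it towards -x with a slight +y bias.

```bash
python3 -m crank '[-2,-10,-25,0,0,0, -4,-19,-55,0,0,0, -4,-19,-85,0,0,0, -4,-19,-110,0,0,0, -4,-19,-130,0,0,0, -4,-19,-145,0,0,0, -4,-19,-156,0,0,0, -4,-19,-156,0,0,0]'
python3 -m crank '[-8,0,0,0,0,0, -18,1,0,0,0,0, -28,2,0,0,0,0, -38,3,0,0,0,0, -48,4,0,0,0,0, -58,5,0,0,0,0, -68,6,0,0,0,0, -78,7,0,0,0,0]'
python3 -m crank '[-8,1,0,0,0,0, -16,1,0,0,0,0, -24,2,0,0,0,0, -32,2,0,0,0,0, -39,3,0,0,0,0, -46,3,0,0,0,0, -52,4,0,0,0,0, -57,4,0,0,0,0]'
python3 - <<'E'
from h import *
a=bot.snapshot("wrist");b=bot.snapshot("scene");cv2.imwrite("pics/sc5.png",b);b=b[130:320,110:380]
cv2.imwrite("pics/s5.png",np.hstack([cv2.resize(a,(380,285)),cv2.resize(b,(405,285))]))
E
```

```text
clock: 7.6
position: [0.6298, -0.079, 0.055]
orientation: [-3.141, 0.002, -0.001]
contact_force: [1.0, 1.4, -0.2]
width: 0.0301
grasp_force: 0.0
clock: 8.4
position: [0.5523, -0.0721, 0.0569]
orientation: [3.141, -0.001, -0.001]
contact_force: [2.4, -0.6, 3.1]
width: 0.0302
grasp_force: 2.1
clock: 9.2
position: [0.4949, -0.068, 0.0563]
orientation: [3.142, 0.0, -0.001]
contact_force: [2.0, -0.8, -0.9]
width: 0.0302
grasp_force: 0.7
```

View pics/s5.png

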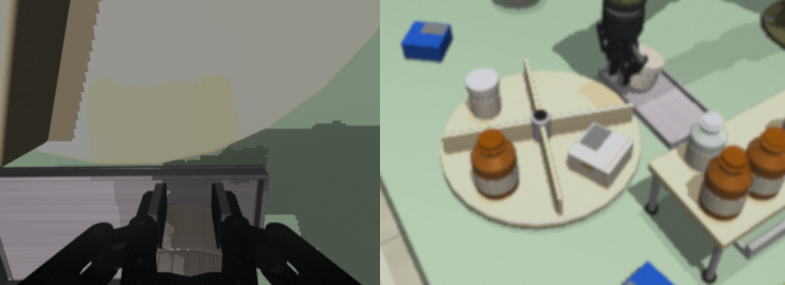

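The jar stands in the tray's -y half, upright and between the fingers, and the carousel stock is undisturbed. Next I turn the deck about 30° more with the same partition, so that the carton faces the tray.

```bash
python3 -m crank '[5,0,15,0,0,0, 5,0,55,0,0,0, 30,30,65,0,0,0, 60,70,65,0,0,0, 91,108,65,0,0,0, 91,108,40,0,0,0, 91,108,18,0,0,0, 91,108,18,0,0,0]' 0
python3 -m crank '[-4,-7,0,0,0,0, -8,-15,0,0,0,0, -12,-22,0,0,0,0, -15,-30,0,0,0,0, -17,-38,0,0,0,0, -19,-46,0,0,0,0, -20,-55,0,0,0,0, -20,-63,0,0,0,0]'
python3 -m crank '[0,-4,0,0,0,0, 0,-8,0,0,0,0, 0,-11,0,0,0,0, 0,-13,0,0,0,0, 0,-11,30,0,0,0, 2,-8,70,0,0,0, 30,20,110,0,0,0, 65,55,135,0,0,0]' 35
python3 -m crank '[0,0,0,0,0,0, 0,0,0,0,0,0, 0,0,0,0,0,0, 0,0,0,0,0,0, 0,0,0,0,0,0, 0,0,0,0,0,0, 0,0,0,0,0,0, 0,0,0,0,0,0]'
python3 - <<'E'
from h import *
ci=bot.camera_info("wrist");a=bot.snapshot("wrist");cv2.imwrite("pics/w6.png",a)
import json;json.dump({k:np.array(v).tolist() for k,v in ci.items() if k in("camera_matrix","origin","orientation")},open("w6.json","w"))
E
```

```text
clock: 10.1
position: [0.5836, 0.0398, 0.0708]
orientation: [3.141, 0.008, -0.0]
contact_force: [0.0, 0.3, -0.3]
width: 0.0003
grasp_force: 0.0
clock: 10.9
position: [0.5663, -0.0241, 0.0744]
orientation: [3.141, 0.0, -0.001]
contact_force: [0.4, 0.9, 1.2]
width: -0.0001
grasp_force: 0.7
clock: 11.7
position: [0.6254, 0.0226, 0.2071]
orientation: [3.139, -0.003, -0.005]
contact_force: [1.2, 0.5, 0.1]
width: 0.0349
grasp_force: 0.0
clock: 12.5
position: [0.6243, 0.0245, 0.2039]
orientation: [3.141, 0.0, -0.001]
contact_force: [0.1, 0.1, -0.1]
width: 0.0353
grasp_force: 0.0
```

View pics/w6.png

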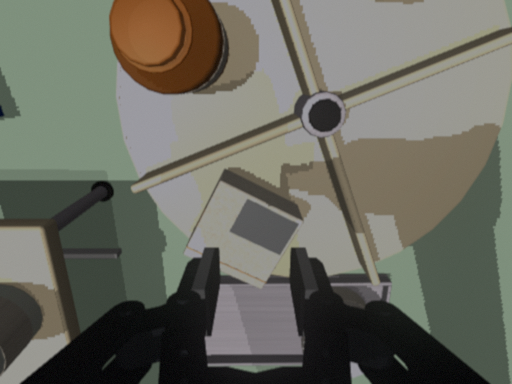

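Carton top corners are at (224,180), (301,220), (262,287) and (187,250). The partition at (350,200)→(375,280) lies clear on its right. The amber bottle at (160,35) is still upright.

```bash
python3 - <<'E'
from h import *
import json
ci=json.load(open("w6.json"))
for n,p,z in(("hub",(323,115),.082),("T",(224,180),.042),("R",(301,220),.042),("B",(262,287),.042),("L",(187,250),.042),("tray far",(300,284),.018),("trayR",(390,284),.018),("partTip",(375,282),.069),("partL",(133,189),.069)):print(n,ray(ci,p,z).round(3))
E
```

```text
hub [ 0.688 -0.025  0.082]
T [0.628 0.052 0.042]
R [ 0.589 -0.019  0.042]
B [0.515 0.017 0.042]
L [0.557 0.09  0.042]
tray far [ 0.503 -0.025  0.018]
trayR [ 0.503 -0.123  0.018]
partTip [ 0.539 -0.084  0.069]
partL [0.628 0.124 0.069]
```

Carton centre is (0.572, 0.035), with its back face 29° off square. Drawing it from here would end too far towards +y, so I turn the deck about 9° more and re-measure through the grey label.

```bash
cat > lab.py <<'E'
from h import *
import json,sys
def lab(f,j):
    im=cv2.imread(f).astype(int);ci=json.load(open(j));m=im.mean(2);sp=im.max(2)-im.min(2)
    k=((sp<14)&(m>60)&(m<125)).astype(np.uint8);k[300:]=0
    k=cv2.morphologyEx(k,cv2.MORPH_OPEN,np.ones((5,5)))
    for c in cv2.findContours(k,0,2)[0]:
        if 600<cv2.contourArea(c)<6000:
            r=cv2.minAreaRect(c);b=cv2.boxPoints(r);w=np.array([ray(ci,p,.042) for p in b])[:,:2]
            e=w-np.roll(w,1,0)
            print("px",np.round(r[0]),"area",cv2.contourArea(c),"xy",w.mean(0).round(4),"sides",np.linalg.norm(e,axis=1).round(3)[:2],"ang",np.degrees(np.arctan2(e[:,1],e[:,0])%(np.pi/2)).round(1))
E
python3 -c "
from lab import *
lab('pics/w4.png','w4.json');print();lab('pics/w6.png','w6.json')"
python3 -m crank '[-20,-25,0,0,0,0, -40,-50,-20,0,0,0, -56,-71,-60,0,0,0, -56,-71,-100,0,0,0, -56,-71,-129,0,0,0, -56,-71,-129,0,0,0, -56,-73,-129,0,0,0, -55,-75,-129,0,0,0]' 0
python3 -m crank '[0,-2,0,0,0,0, 1,-5,0,0,0,0, 2,-8,0,0,0,0, 3,-10,0,0,0,0, 3,-12,0,0,0,0, 4,-14,0,0,0,0, 5,-15,0,0,0,0, 5,-16,0,0,0,0]'
python3 -m crank '[5,2,0,0,0,0, 5,2,30,0,0,0, 10,10,70,0,0,0, 25,30,110,0,0,0, 45,55,129,0,0,0, 65,75,129,0,0,0, 65,75,129,0,0,0, 65,75,129,0,0,0]' 40
python3 -m crank '[0,0,0,0,0,0, 0,0,0,0,0,0, 0,0,0,0,0,0, 0,0,0,0,0,0, 0,0,0,0,0,0, 0,0,0,0,0,0, 0,0,0,0,0,0, 0,0,0,0,0,0]'
python3 - <<'E'
from lab import *
ci=bot.camera_info("wrist");a=bot.snapshot("wrist");cv2.imwrite("pics/w7.png",a)
json.dump({k:np.array(v).tolist() for k,v in ci.items() if k in("camera_matrix","origin","orientation")},open("w7.json","w"))
lab("pics/w7.png","w7.json")
E
```

```text
px [265. 205.] area 874.0 xy [ 0.6104 -0.0698] sides [0.028 0.064] ang [ 9.6 12.4 13.5 12.8]
px [ 69. 243.] area 3519.5 xy [0.5663 0.1238] sides [0.133 0.044] ang [89.7 12.9  2.4 14.7]
px [123. 197.] area 2077.0 xy [0.6186 0.0629] sides [0.058 0.037] ang [25.3 31.8 27.4 33.7]
px [322.  55.] area 712.5 xy [ 0.7406 -0.1155] sides [0.046 0.02 ] ang [14.3  9.4 15.7 10. ]

px [264. 227.] area 2030.5 xy [0.5809 0.0159] sides [0.058 0.037] ang [60.8 64.2 61.9 67.4]
px [ 45. 198.] area 2700.0 xy [0.6101 0.2162] sides [0.037 0.081] ang [75.5 89.9 80.5 89.9]
clock: 13.35
position: [0.571, -0.0502, 0.077]
orientation: [3.141, -0.003, -0.0]
contact_force: [0.6, -0.0, -0.3]
width: 0.0001
grasp_force: 0.0
clock: 14.15
position: [0.5743, -0.0665, 0.0747]
orientation: [3.142, 0.0, -0.001]
contact_force: [0.9, 0.8, 0.5]
width: 0.0003
grasp_force: 0.7
clock: 14.95
position: [0.6393, 0.0087, 0.2032]
orientation: [3.141, 0.001, -0.0]
contact_force: [-0.3, -0.3, 0.4]
width: 0.0401
grasp_force: 0.0
clock: 15.75
position: [0.6394, 0.0087, 0.2039]
orientation: [3.142, 0.0, -0.001]
contact_force: [0.2, 0.7, 0.5]
width: 0.04
grasp_force: 0.0
px [270. 250.] area 1826.0 xy [ 0.5721 -0.0063] sides [0.057 0.037] ang [74.  76.6 74.6 79.9]
px [263. 217.] area 1188.5 xy [0.6064 0.0008] sides [0.081 0.016] ang [74.5 74.8 74.7 79.6]
px [ 38. 215.] area 2456.0 xy [0.6087 0.21  ] sides [0.073 0.044] ang [89.9 75.5 89.9 79.8]
```

The label moved 12° about the axis, which is consistent. That puts the carton centre at about (0.562, 0.009) with its back face 17° off square. I draw it with the fingers turned to that face, squaring them up on the way.

```bash
python3 -m crank '[-9,-8,-20,0,0,-6, -18,-16,-50,0,0,-12, -18,-16,-80,0,0,-17, -18,-16,-105,0,0,-17, -18,-16,-125,0,0,-17, -18,-16,-140,0,0,-17, -18,-16,-149,0,0,-17, -18,-16,-149,0,0,-17]'
python3 -m crank '[-8,2,0,0,0,0, -15,5,0,0,0,1, -23,9,0,0,0,2.5, -31,12,0,0,0,4, -39,16,0,0,0,5.7, -48,20,0,0,0,7.5, -58,25,0,0,0,9.4, -68,29,0,0,0,11.3]'
python3 -m crank '[-8,3,0,0,0,1.6, -16,6,0,0,0,3.3, -24,9,0,0,0,5, -29,11,0,0,0,5.7, -37,12,0,0,0,5.7, -45,13,0,0,0,5.7, -53,14,0,0,0,5.7, -59,14,0,0,0,5.7]'
python3 -m crank '[6,0,0,0,0,0, 6,0,40,0,0,0, 6,0,90,0,0,0, 20,0,140,0,0,0, 40,-20,170,0,0,0, 60,-50,170,0,0,0, 70,-70,170,0,0,0, 70,-70,170,0,0,0]'
python3 - <<'E'
from h import *
import json
ci=bot.camera_info("wrist");a=bot.snapshot("wrist");b=bot.snapshot("scene");t=bot.snapshot("top")
cv2.imwrite("pics/w8.png",a)
json.dump({k:np.array(v).tolist() for k,v in ci.items() if k in("camera_matrix","origin","orientation")},open("w8.json","w"))
b=b[130:320,110:380];t=t[150:280,140:340]
top=np.hstack([cv2.resize(a,(400,300)),cv2.resize(b,(400,300))]);cv2.imwrite("pics/s8.png",np.vstack([top,np.hstack([cv2.resize(t,(460,300)),np.zeros((300,340,3),np.uint8)])]))
E
```

```text
clock: 16.6
position: [0.6207, -0.0073, 0.0538]
orientation: [3.141, 0.002, -0.298]
contact_force: [0.3, 0.1, 0.4]
width: 0.04
grasp_force: 0.0
clock: 17.4
position: [0.5528, 0.0223, 0.0552]
orientation: [-3.142, -0.001, -0.097]
contact_force: [2.1, -0.4, 2.4]
width: 0.0399
grasp_force: 1.0
clock: 18.2
position: [0.4935, 0.0358, 0.0548]
orientation: [3.141, 0.0, -0.001]
contact_force: [0.6, -0.3, -0.5]
width: 0.0398
grasp_force: 0.5
clock: 19.0
position: [0.5647, -0.0388, 0.2235]
orientation: [3.141, 0.002, -0.007]
contact_force: [-0.3, -0.9, -0.7]
width: 0.0402
grasp_force: 0.0
```

View pics/s8.png

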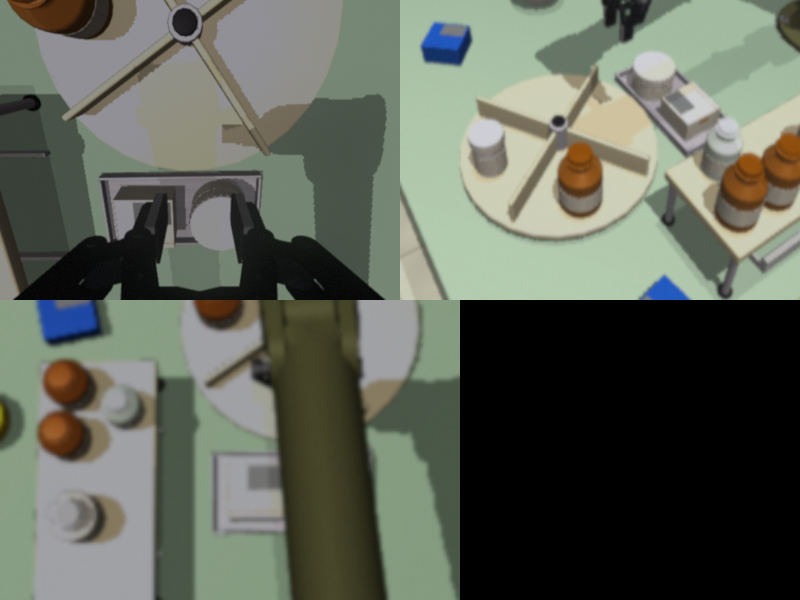

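Both are in the tray: in the wrist tile the carton is at (150,210) and the jar at (215,220), both flat on the floor and upright. The tray is still square, with far corners at tile (101,174) and (263,172). The amber bottle and slim jar are standing on the deck. I get the tray's position before pushing it.

```bash
python3 - <<'E'
from h import *
import json
ci=json.load(open("w8.json"))
for n,p,z in(("hub",(236,27),.082),("farL",(129,223),.018),("farR",(337,220),.018),("jar",(280,283),.059),("shelf corner near",(0,0),.118)):print(n,ray(ci,p,z).round(3))
# tray extents in first top image by bright threshold around it
im=cv2.imread("pics/top0.png");c0=bot.camera_info("top")
for p in((233,216),(302,216),(302,250),(233,250)):print(ray(c0,p,.018).round(3))
E
```

```text
hub [ 0.688 -0.027  0.082]
farL [0.508 0.098 0.018]
farR [ 0.509 -0.128  0.018]
jar [ 0.458 -0.064  0.059]
shelf corner near [0.698 0.113 0.118]
[0.499 0.099 0.018]
[ 0.496 -0.128  0.018]
[ 0.385 -0.125  0.018]
[0.388 0.099 0.018]
```

```bash
python3 -m crank '[-15,-18,0,0,0,8.4, -30,-36,0,0,0,16.8, -45,-54,0,0,0,25.2, -60,-72,0,0,0,33.6, -75,-90,0,0,0,42, -90,-108,0,0,0,50.4, -105,-120,0,0,0,58.8, -120,-131,0,0,0,67]' 30
python3 -m crank '[0,0,-20,0,0,8, 0,0,-50,0,0,16, 0,0,-80,0,0,23, 0,0,-105,0,0,23, 0,0,-130,0,0,23, 0,0,-150,0,0,23, 0,0,-150,0,0,23, 0,0,-150,0,0,23]'
python3 - <<'E'
from plant import bot;import numpy as np
s=bot.state();print({k:np.round(s[k],4).tolist() for k in("position","orientation","joint_pos","contact_force")})
E
```

```text
clock: 19.95
position: [0.4432, -0.1643, 0.2242]
orientation: [-3.14, -0.0, 1.176]
contact_force: [-0.7, -0.4, -0.2]
width: 0.0303
grasp_force: 0.0
clock: 20.75
position: [0.4442, -0.1642, 0.0749]
orientation: [-3.141, -0.001, 1.571]
contact_force: [0.1, 0.3, 0.5]
width: 0.0302
grasp_force: 0.0
{'position': [0.4442, -0.1642, 0.0749], 'orientation': [-3.1408, -0.0007, 1.5714], 'joint_pos': [0.7893, 0.1601, -0.5193, 2.0599, 0.0971, 0.9456, 0.2192], 'contact_force': [0.0995, 0.3375, 0.4726]}
```

```bash
python3 -m crank '[0,0,-15,0,0,0, 0,0,-30,0,0,0, 0,0,-40,0,0,0, 0,0,-44,0,0,0, 0,8,-44,0,0,0, 0,16,-44,0,0,0, 0,25,-44,0,0,0, 0,34,-44,0,0,0]'
python3 -m crank '[0,10,0,0,0,0, 0,20,0,0,0,0, 0,30,0,0,0,0, 0,40,0,0,0,0, 0,50,0,0,0,0, 0,60,0,0,0,0, 0,70,0,0,0,0, 0,80,0,0,0,0]'
python3 -m crank '[0,10,0,0,0,0, 0,20,0,0,0,0, 0,30,0,0,0,0, 0,40,0,0,0,0, 0,50,0,0,0,0, 0,60,0,0,0,0, 0,70,0,0,0,0, 0,78,0,0,0,0]'
```

```text
clock: 21.55
position: [0.4447, -0.1321, 0.0316]
orientation: [3.14, 0.003, 1.571]
contact_force: [-0.8, -6.7, -0.1]
width: 0.0301
grasp_force: 3.4
clock: 22.35
position: [0.4447, -0.0529, 0.0315]
orientation: [3.14, 0.004, 1.569]
contact_force: [-0.2, -6.9, 1.1]
width: 0.03
grasp_force: 3.4
clock: 23.15
position: [0.4446, 0.0249, 0.0315]
orientation: [3.141, 0.004, 1.569]
contact_force: [0.6, -8.1, 3.0]
width: 0.0296
grasp_force: 4.0
```

```bash
python3 -m crank '[0,7,0,0,0,0, 0,14,0,0,0,0, 0,20,0,0,0,0, 0,26,0,0,0,0, 0,31,0,0,0,0, 0,35,0,0,0,0, 0,38,0,0,0,0, 0,40,0,0,0,0]'
python3 -m crank '[0,1,0,0,0,0, 0,2,0,0,0,0, 0,3,0,0,0,0, 0,4,0,0,0,0, 0,5,0,0,0,0, 0,6,0,0,0,0, 0,6,0,0,0,0, 0,6,0,0,0,0]'
```

```text
clock: 23.95
position: [0.4447, 0.0642, 0.0315]
orientation: [3.141, 0.005, 1.569]
contact_force: [-0.2, -9.1, 4.0]
width: 0.0299
grasp_force: 4.5
clock: 24.75
position: [0.4447, 0.0701, 0.0315]
orientation: [3.141, 0.005, 1.569]
contact_force: [0.2, -7.9, 3.6]
width: 0.0302
grasp_force: 4.2
```

```bash
python3 -m crank '[0,1,0,0,0,0, 0,2,0,0,0,0, 0,3,0,0,0,0, 0,4,0,0,0,0, 0,4,0,0,0,0, 0,4,0,0,0,0, 0,4,0,0,0,0, 0,4,0,0,0,0]'
python3 -m crank '[0,1,0,0,0,0, 0,2,0,0,0,0, 0,3,0,0,0,0, 0,3,0,0,0,0, 0,3,0,0,0,0, 0,3,0,0,0,0, 0,3,0,0,0,0, 0,3,0,0,0,0]'
```

```text
clock: 25.55
position: [0.4447, 0.074, 0.0315]
orientation: [3.141, 0.005, 1.569]
contact_force: [-0.6, -8.0, 4.2]
width: 0.03
grasp_force: 4.2
clock: 26.35
position: [0.4447, 0.077, 0.0315]
orientation: [3.141, 0.005, 1.569]
contact_force: [0.2, -7.9, 4.9]
width: 0.03
grasp_force: 4.2
```

Not home yet, as the force is still steady at 8 N. I continue in small steps until it rises.

```bash
python3 -m crank '[0,1,0,0,0,0, 0,2,0,0,0,0, 0,3,0,0,0,0, 0,3,0,0,0,0, 0,3,0,0,0,0, 0,3,0,0,0,0, 0,3,0,0,0,0, 0,3,0,0,0,0]'
python3 -m crank '[0,1,0,0,0,0, 0,2,0,0,0,0, 0,3,0,0,0,0, 0,3,0,0,0,0, 0,3,0,0,0,0, 0,3,0,0,0,0, 0,3,0,0,0,0, 0,3,0,0,0,0]'
```

```text
clock: 27.15
position: [0.4447, 0.0799, 0.0315]
orientation: [3.141, 0.005, 1.569]
contact_force: [0.3, -7.6, 3.8]
width: 0.0298
grasp_force: 4.3
clock: 27.95
position: [0.4447, 0.0802, 0.0315]
orientation: [-3.141, 0.009, 1.567]
contact_force: [-0.8, -15.2, 6.6]
width: 0.03
grasp_force: 7.5
```

The force rose to 15 N and motion stopped at y = 0.080, which puts the tray's end at about 0.091. Home was expected at about 0.088, so it is at the stop. I back off, lift clear and hand in.

```bash
python3 -m crank '[0,-8,0,0,0,0, 0,-20,0,0,0,0, 0,-35,0,0,0,0, 0,-60,20,0,0,0, 0,-90,50,0,0,0, 0,-120,90,0,0,0, 0,-150,130,0,0,0, 0,-150,130,0,0,0]'
python3 -m crank '[0,0,0,0,0,0, 0,0,0,0,0,0, 0,0,0,0,0,0, 0,0,0,0,0,0, 0,0,0,0,0,0, 0,0,0,0,0,0, 0,0,0,0,0,0, 0,0,0,0,0,0]'
python3 - <<'E'
from plant import bot
print(bot.state()["contact_force"],bot.job_done())
E
```

```text
clock: 28.75
position: [0.4478, -0.0683, 0.1663]
orientation: [3.131, 0.004, 1.564]
contact_force: [1.2, -0.0, 1.1]
width: 0.0301
grasp_force: 0.0
clock: 29.55
position: [0.4444, -0.0643, 0.1608]
orientation: [3.142, -0.0, 1.57]
contact_force: [0.5, -0.3, 0.4]
width: 0.0295
grasp_force: 0.0
the job is handed in; nothing more can be done
[ 0.49379675 -0.3077303   0.40227215] None
```

I handed the job in at about 29.6 s; no verdict came back: the jar and carton were seen flat in the tray before the push, the push force showed the tray home against the stop, and I took no pictures after that.

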